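Feed a varnished circuit board through the light-trap flap of a UV curing box

TASK

This circuit board has just been varnished and has to be cured. Lay it lengthways between the guide rods on the infeed tray of the UV curing box, varnished side up, then use the yellow push stick to slide it right through the spring flap and gently on until you feel it push back the cushioned end stop hidden inside. Draw the stick out so that the flap swings fully shut behind the board, put the stick back down on the bench, and leave the other things where they stand.

Things in the scene. Friction and masses are not known exactly. Their poses are not given: they have to be found in the camera images.
- uv_box: Bench-top UV curing box, white with grey plinth and grey lamp head, fixed. 146 mm deep, 140 mm wide, 119 mm high (lamp head 135 mm). Its origin is on the bench right under the middle of the port, in the plane of the front face; x is the feed direction, level, from the tray into the box; y to the left looking in; z up.
- port (a point): Middle of the port's lower edge at the front face, on tray level (z = 40 mm); same axes as uv_box. The port is 48 mm wide and 25 mm high: the board passes lying flat, fingers do not. The chamber floor behind it is level with the tray; guide rods and lips like the tray's go on there.
- tray (a point): Aluminium infeed tray before the port: the point is on its flat top (z = 40 mm), 60 mm before the port; axes as uv_box. It is 125 mm long, 92 mm wide. Two steel rods, 4.5 mm high, guide the board along x, 49 mm apart, opening out from 66 mm before the port to 69 mm apart 116 mm before it. In the last 29 mm before the port, lips 6 to 8 mm above the tray hold the board's side edges down: lay it behind them.
- flap (a joint): Orange spring flap in the port, 24 mm long, hung from a pin 25 mm above tray level, 6 mm behind the front face. It swings inward and up: 0 hangs shut, about 1 rad when it rides on board or stick, 1.4 at most. The spring always closes it; sliding the board in under it takes 2 to 4 N. It drops shut once what is under it is over 28 mm past the front face or drawn out.
- buffer (a joint): Cushioned end stop across the board's way inside the box, out of sight: a rubber bar on a damped plunger. Reads 0 untouched, grows (m) as it is pushed in, 14 mm stroke; needs about 7 N to move, stays where it is pushed, then stops hard. Its depth differs from job to job: bar 93 to 113 mm behind the front face. The board is home when it is pushed in by over 2 mm.
- board_center (a point): Centre of the loose green circuit board: 44 mm wide (its x), 60 mm long (its y), 13 mm high with its components, about 28 g. The point is 6 mm above its underside. The sheet itself is 2 mm thick, its top 4 mm above the underside. z points up when the varnished component side is up. Either end may go in first.
- board_grip (a point): Middle of the bright green terminal block at the board's +y end, dry, where it can be held: 20 mm wide (board's x), 8 mm long (y), from 4 to 12 mm above the board's underside, clear on both sides. The point is 8 mm above the underside and 24 mm from the board's centre; the board's edge is 6 mm further. A white connector is at the other end.
- stick_grip (a point): Middle of the upright handle of the loose yellow push stick, 40 mm above its flat sole. The stick stands on its sole: a bar 178 mm long (its x), 24 mm wide, 12 mm high, about 90 g; at its rear the handle, 70 mm long (x), 18 to 20 mm thick (y), black at the grip, top 57 mm above the sole. x points to the tip, z up.
- stick_tip (a point): Middle of the black rubber front face (24 x 12 mm) of the push stick, 140 mm ahead of stick_grip along x and 6 mm above the sole.
- vial_red: Bystander: vial with red cap, 28 mm across, 56 mm high, standing beside the tray on the robot's side. Origin at the centre of its underside.
- brush: Bystander: flat brush, 148 mm long along its y, 24 mm wide, 11 mm high, lying beside the curing box on the far side. Origin at its middle, on the bench.
- dropper_bottle: Bystander: brown dropper bottle, 33 mm across, 102 mm high, standing beside the curing box on the robot's side. Origin at the centre of its underside.

How it is judged:
By the outcome, as a careful person would: the job done as asked, in the order asked, and still so for the second after the job is handed in, with the robot touching nothing.
It also fails if it takes over 69 s, if anything falls off the work surface, if the arm or the gripper's body presses on something with over 40 N, if the wrist force passes 120 N, or if a joint passes its speed limit or range.

ROBOT

A 6-joint arm with a two-finger parallel gripper is mounted at the origin on the work surface; the furniture and walls round the work are solid. World frame = base frame: x ahead of the robot, y to its left, z up, the work surface at z = 0. Lengths are in m, angles in degrees, forces in N, time in s.
With the tool pointing down it reaches from about 0.3 to 0.75 m from the base axis. Payload 8.5 kg.
Tool frame: the origin (TCP) lies at the very end of the fingers, on their centre line; the grasp point (between the pads) lies 19 mm behind it; z points along the fingers, y is the line along which they close (so a half turn about z gives the same grasp; the last joint's range is limited). The gripper opens to 85 mm and grips with 20 to 120 N. Pads are 22 mm wide; open, the fingers measure 114 mm over their backs; the gripper's body (76 mm by 85 mm) begins 54 mm behind the grasp point. The pads swing forward as they close: fully open they stand 13 mm farther back than shut.
Start: joints at [52.981, 21.807, 74.336, -0, 83.858, -12.336], TCP at [0.23, 0.5, 0.231] pointing down, gripper open.
Joint ranges: [-178.18, 178.18], [-50.72, 133.34], [12.68, 142.11], [-81.47, 261.47], [9.98, 163.14], [-165.26, 165.26]. Speed limits (degrees/s): [136.94, 136.94, 180, 180, 180, 180].

INTERFACE

Orientations are given as a 3x3 rotation matrix whose columns are the frame's x, y, z axes.
In Python, from rig import env gives the robot as it stands.
- The arm moves only by the tool move_arm, never from a script. Its argument "plan" is a list of rows, each a list of 7 numbers: the turn, a rotation vector about the tool's x, y, z in degrees, then the shift along the tool's x, y, z in cm, then the gripper command: -1 is shut, 1 is fully open, values between are in proportion. In form: [[ax, ay, az, tx, ty, tz, jaw], ...]. A call has 1 to 5 rows; each row is the pose to reach, as a shift and turn from the pose commanded when the call began, along the tool's axes at that moment; what a row does not reach only later rows make up. A row lasts 1/10 s, in which the tool goes at most 50 mm and 8.59 degrees, less where a joint would pass 70% of its speed; a pose out of reach is approached as far as the arm can. A call with a gripper value outside its range is refused whole. The fingers move at their own pace and stop on an object; "squeeze" is the grip in N (left out, the last holds). Time passes only in rows, so rows that repeat a pose let the fingers close. It gives the time, the measured TCP pose, the force, the opening and the grip force at its end, in the units of the state.
- env.observe(): the state, without advancing time (a new reading comes with each control period).
- env.get_image(name): name is "scene" or "top" or "wrist"; returns a dict with "color" (420x560x3 uint8, red, green, blue), "fov_y" (degrees; the focal length in pixels is half the picture's height over the tangent of half this angle, whatever the lens; pixels are square), "cx", "cy" (the principal point, pixels), "R" (3x3) and "t" (3): a world point X has camera coordinates R X + t. Camera axes: x right, y down, z forward; pixel columns grow to the right and rows downward; lengths in m; the calibration is good to about 2 mm. A picture is of the moment at which its call begins. There is no depth.
- env.close_job(): hands the job in; it is judged then, once.
Trained networks look in a picture, given as the dict that the camera call returned (one of the last four; its "shot" number tells which), for a name from the list of things; names that differ only in an ending like _2 or _b are one class to them, and where a whole thing is asked for, a point or a joint stands for the part that bears it (a point fixed in the world has none). Each returns a list of dicts, best first, with "conf" (0 to 1); they miss things now and then, are a little off and sometimes report something else, mostly with a low value. They report only what shows in the picture. A call takes as long as a camera call.
- env.outline_of(target, picture): "mask" (420x560 bool, what is visible of it) and "bbox" ([centre column, centre row, width, height] in pixels, round what is visible of it).
- env.tip_of(target, picture): "pixel" ([column, row] in pixels: a listed point, or the origin of a listed thing).
The state is a dict: "time_s": time; "q": joint angles; "qvel": joint speeds; "joint_efforts": joint torques, N m; "position": TCP position; "tool_rot": TCP orientation; "ft_force": force on the tool from outside, world axes, zero at the start; "wrist_torque": the same for the moment, N m; "grip_width": finger opening in m; "gripper_force": force on a finger pad.
Only numpy, scipy, OpenCV 4.12 (cv2) and the standard library are available. Lean on these libraries where they do the work, as an engineer would, in place of code of your own. Each camera call takes 0.05 s, during which the arm holds its last target. There are 200 camera calls.

## Working session

There is one attempt and no reset: what is moved stays moved. The work goes in short steps, Python scripts to look and compute and a tool call to move; the robot and the scene stay as the last step left them, time stands still between calls to the robot, and variables do not carry over. Pictures are saved under pics/ and viewed, at most 10 in all, crops included, and the job is handed in when it is done.

Besides the shell and the picture viewer there is one more tool, called after ">>>" in YAML: its name, and indented under it one key for each argument. move_arm: Moves the arm, as the interface text tells. Its arguments: {"type":"object","properties":{"plan":{"type":"array"},"squeeze":{"type":"number"}},"required":["plan"]}

```bash
mkdir -p pics; cat > h.py <<'E'
import numpy as np, cv2
from rig import env
def K(p):
    f=210/np.tan(np.radians(p["fov_y"])/2); return f
def ray(p,px):
    f=K(p); R=np.array(p["R"]);t=np.array(p["t"])
    d=R.T@np.array([(px[0]-p["cx"])/f,(px[1]-p["cy"])/f,1]); return -R.T@t,d
def atz(p,px,z):
    c,d=ray(p,px); return c+d*(z-c[2])/d[2]
def proj(p,X):
    v=np.array(p["R"])@np.array(X)+np.array(p["t"]); return np.array([p["cx"],p["cy"]])+K(p)*v[:2]/v[2]
def tri(obs):
    A=0;b=0
    for p,px in obs:
        c,d=ray(p,px); d/=np.linalg.norm(d); M=np.eye(3)-np.outer(d,d); A=A+M;b=b+M@c
    return np.linalg.solve(A,b)
E
python3 - <<'E'
from h import *
np.set_printoptions(precision=4,suppress=True)
P={n:env.get_image(n) for n in("scene","top")}
for n,p in P.items(): cv2.imwrite(f"pics/{n}0.png",p["color"][:,:,::-1]); print(n,p["shot"],p["fov_y"],-np.array(p["R"]).T@p["t"])
Z=dict(uv_box=0,port=.04,tray=.04,board_center=.006,board_grip=.008,stick_grip=.04,stick_tip=.006,vial_red=0,brush=0,dropper_bottle=0)
for k,z in Z.items():
    o=[]
    for n,p in P.items():
        r=env.tip_of(k,p)
        if r: o.append((p,r[0]["pixel"])); print(k,n,np.array(r[0]["pixel"]),round(r[0]["conf"],2),atz(p,r[0]["pixel"],z))
    if len(o)==2: print("   tri",tri(o))
s=env.observe(); print(s["tool_rot"],s["position"],s["time_s"],s["grip_width"])
E
```

```text
scene 1 54.97769233042746 [ 0.2238 -0.6189  0.6855]
top 2 44.645534690327146 [ 0.4213 -0.106   1.0156]
uv_box scene [296.4 271.1] 0.83 [ 0.4713 -0.1927  0.    ]
uv_box top [334.2 219.8] 0.59 [ 0.472  -0.1905  0.    ]
   tri [ 0.4723 -0.1908 -0.003 ]
port top [336.9 221.8] 0.56 [ 0.4663 -0.1924  0.04  ]
tray top [305.8 212.6] 0.84 [ 0.4825 -0.1327  0.04  ]
board_center scene [251.6 216.6] 0.66 [ 0.4545 -0.012   0.006 ]
board_center top [240.6 227.2] 0.8 [ 0.4529 -0.0055  0.006 ]
   tri [ 0.4549 -0.0056 -0.0004]
board_grip scene [247.7 204.9] 0.77 [0.4621 0.0256 0.008 ]
board_grip top [248.1 184. ] 0.64 [ 0.5387 -0.0181  0.008 ]
   tri [ 0.494  -0.0099  0.0373]
stick_grip scene [274.2 155.7] 0.91 [0.586  0.1248 0.04  ]
stick_grip top [178.8 156.7] 0.8 [0.5848 0.114  0.04  ]
   tri [0.5816 0.1122 0.0505]
stick_tip scene [285.4 208. ] 0.79 [ 0.5363 -0.0258  0.006 ]
stick_tip top [251.7 186.3] 0.83 [ 0.5345 -0.0252  0.006 ]
   tri [ 0.5354 -0.0256  0.0061]
vial_red scene [236.5 261.5] 0.53 [ 0.3727 -0.1096  0.    ]
vial_red top [289.7 265.3] 0.57 [ 0.3799 -0.1041  0.    ]
   tri [ 0.3772 -0.1033 -0.0097]
brush top [354.4 180. ] 0.68 [ 0.5524 -0.2294  0.    ]
dropper_bottle scene [250.9 308.3] 0.67 [ 0.3517 -0.226   0.    ]
dropper_bottle top [349.6 282. ] 0.68 [ 0.3499 -0.223   0.    ]
   tri [ 0.351  -0.2238 -0.0028]
[[-0.9086  0.4176 -0.    ]
 [ 0.4176  0.9086 -0.    ]
 [ 0.     -0.     -1.    ]] [0.2297 0.4997 0.2313] 1.1 0.08533395682494826
```

View pics/scene0.png

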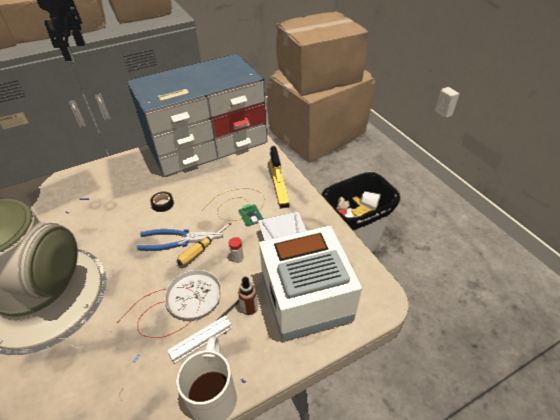

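View pics/top0.png

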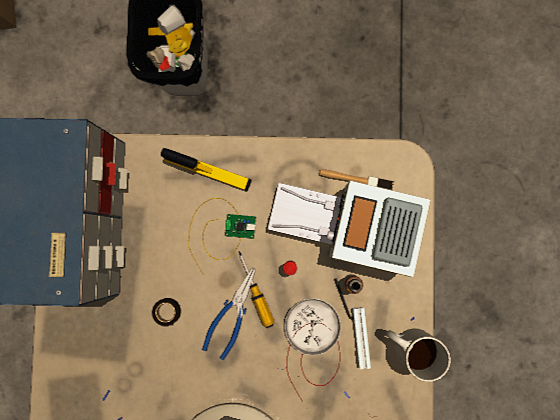

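The scene view shows the board at (250,215), the stick at (280,180), the tray at (283,228) and the box at (305,280). The top view shows the board at (240,226) with its white connector on the right. The stick runs from (163,154) to (250,185), the tray is at (305,212), and the drawer cabinet is at the left edge.

```bash
python3 - <<'E'
from h import *
np.set_printoptions(precision=4,suppress=True)
p=env.get_image("top"); q=env.get_image("scene")
for k,z in(("board_center",.004),("stick_grip",.012),("uv_box",.119)):
    r=env.outline_of(k,p)
    m=r[0]["mask"].astype(np.uint8); c=max(cv2.findContours(m,0,1)[0],key=cv2.contourArea)
    b=cv2.boxPoints(cv2.minAreaRect(c)); w=np.array([atz(p,x,z) for x in b]); e=np.diff(w,axis=0)
    print(k,r[0]["conf"],w.mean(0),[(round(np.linalg.norm(v),4),round(np.degrees(np.arctan2(v[1],v[0])),1)) for v in e])
B=atz(q,(158,165),0);print("cab corner",B,[(h,proj(q,B+[0,0,h])) for h in(.1,.15,.2,.25)])
im=p["color"][150:270,150:350,::-1]; cv2.imwrite("pics/crop1.png",cv2.resize(im,None,fx=4,fy=4,interpolation=cv2.INTER_CUBIC))
E
```

```text
board_center 0.87 [ 0.4554 -0.0048  0.004 ] [(np.float64(0.0443), np.float64(-3.7)), (np.float64(0.0589), np.float64(-94.1)), (np.float64(0.0443), np.float64(176.1))]
stick_grip 0.58 [0.5668 0.067  0.012 ] [(np.float64(0.0278), np.float64(-17.5)), (np.float64(0.1887), np.float64(-108.5)), (np.float64(0.0277), np.float64(161.9))]
uv_box 0.78 [ 0.4662 -0.2044  0.119 ] [(np.float64(0.1423), np.float64(-11.9)), (np.float64(0.2691), np.float64(-102.2)), (np.float64(0.1415), np.float64(167.1))]
cab corner [0.3182 0.2897 0.    ] [(0.1, array([148.428, 133.962])), (0.15, array([143.1143, 116.7316])), (0.2, array([137.3949,  98.1861])), (0.25, array([131.2217,  78.1689]))]
```

View pics/crop1.png

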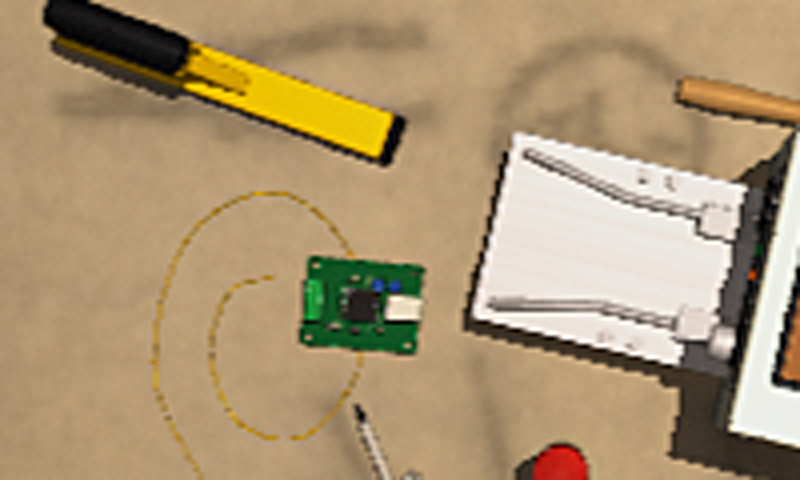

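The crop shows the terminal block at the board's left end, about (313,298), which is world +y. The connector faces the tray. The rods flare towards the board and the feed runs to the right and slightly down.

```bash
cat >> h.py <<'E'
from scipy.spatial.transform import Rotation as Ro
def down(yaw):  # tool pointing down, tool y at world angle yaw deg
    a=np.radians(yaw); y=np.array([np.cos(a),np.sin(a),0]); z=np.array([0,0,-1.]); return np.c_[np.cross(y,z),y,z]
def plan(targets,start=None,vmax=4.8):
    """targets: list of (pos,yaw,jaw); prints rows per call of 5, chained"""
    s=env.observe(); p=np.array(s["position"]);R=np.array(s["tool_rot"])
    if start: p,R=np.array(start[0],float),down(start[1])
    W=[]
    for pos,yaw,jaw in targets:
        pos=np.array(pos,float);R1=down(yaw); rv=(Ro.from_matrix(R.T@R1)).as_rotvec(degrees=True)
        n=max(1,int(np.ceil(max(np.linalg.norm(pos-p)*100/vmax,np.linalg.norm(rv)/8.3))))
        for i in range(1,n+1): W.append((p+(pos-p)*i/n,R@Ro.from_rotvec(rv*i/n,degrees=True).as_matrix(),jaw))
        p,R=pos,R1
    p0=np.array(start[0],float) if start else np.array(s["position"]); R0=down(start[1]) if start else np.array(s["tool_rot"])
    for k in range(0,len(W),5):
        rows=[]
        for p_,R_,j in W[k:k+5]:
            r=Ro.from_matrix(R0.T@R_).as_rotvec(degrees=True);d=R0.T@(p_-p0)*100
            rows.append([round(float(x),2)+0 for x in (*r,*d,j)])
        print(rows); p0,R0=W[min(k+4,len(W)-1)][:2]
E
python3 - <<'E'
from h import *
plan([((.456,.03,.21),-4,1)])
E
```

```text
[[0.0, 0.0, 6.3, -3.65, -3.02, 0.19, 1.0], [0.0, 0.0, 12.6, -7.31, -6.04, 0.39, 1.0], [0.0, 0.0, 18.9, -10.96, -9.06, 0.58, 1.0], [0.0, 0.0, 25.21, -14.61, -12.08, 0.78, 1.0], [0.0, 0.0, 31.51, -18.26, -15.1, 0.97, 1.0]]
[[0.0, 0.0, 6.3, -4.69, -0.67, 0.19, 1.0], [0.0, 0.0, 12.6, -9.39, -1.33, 0.39, 1.0], [0.0, 0.0, 18.9, -14.08, -2.0, 0.58, 1.0], [0.0, 0.0, 25.21, -18.77, -2.67, 0.78, 1.0], [0.0, 0.0, 31.51, -23.47, -3.33, 0.97, 1.0]]
[[0.0, 0.0, 6.3, -4.35, 1.88, 0.19, 1.0]]
```

>>> move_arm:
  plan:
    - [0,0,6.3,-3.65,-3.02,-0.2,1]
    - [0,0,12.6,-7.3,-6.04,-0.2,1]
    - [0,0,18.9,-10.95,-9.06,-0.2,1]
    - [0,0,25.2,-14.6,-12.1,-0.2,1]
    - [0,0,31.5,-18.3,-15.1,-0.2,1]

```text
time_s: 1.85
position: [0.3333, 0.2844, 0.2335]
tool_rot: [[-0.553, 0.833, 0.001], [0.833, 0.553, 0.0], [-0.0, 0.001, -1.0]]
ft_force: [0.1, 0.1, -0.3]
grip_width: 0.0856
gripper_force: 0.0
```

>>> move_arm:
  plan:
    - [0,0,6.3,-4.7,-0.67,0,1]
    - [0,0,12.6,-9.4,-1.33,0.2,1]
    - [0,0,18.9,-14.1,-2.0,0.5,1]
    - [0,0,25.2,-18.8,-2.67,0.8,1]
    - [0,0,31.5,-23.5,-3.33,1.2,1]

```text
time_s: 2.35
position: [0.4366, 0.0704, 0.2215]
tool_rot: [[-0.036, 0.999, 0.001], [0.999, 0.036, -0.0], [-0.0, 0.001, -1.0]]
ft_force: [0.3, 1.4, -0.1]
grip_width: 0.0856
gripper_force: 0.0
```

>>> move_arm:
  plan:
    - [0,0,6.3,-4.35,1.88,0.5,1]
    - [0,0,6.3,-4.35,1.88,1.0,1]

```text
time_s: 2.55
position: [0.4587, 0.0253, 0.211]
tool_rot: [[0.078, 0.997, 0.001], [0.997, -0.078, -0.001], [-0.001, 0.001, -1.0]]
ft_force: [-0.6, 0.1, 0.4]
grip_width: 0.0856
gripper_force: 0.0
```

```bash
python3 - <<'E'
from h import *
np.set_printoptions(precision=4,suppress=True)
s=env.observe(); print(s["time_s"],s["position"],s["tool_rot"],s["q"])
p=env.get_image("wrist"); cv2.imwrite("pics/w1.png",p["color"][:,:,::-1]); print(-np.array(p["R"]).T@p["t"],np.array(p["R"])[2],p["fov_y"])
for k,z in dict(board_center=.006,board_grip=.008,stick_grip=.04,stick_tip=.006,tray=.04,port=.04).items():
    for r in env.tip_of(k,p)[:2]: print(k,np.array(r["pixel"]),round(r["conf"],2),atz(p,r["pixel"],z))
E
```

```text
2.55 [0.4587 0.0253 0.211 ] [[ 0.0779  0.997   0.001 ]
 [ 0.997  -0.0779 -0.0011]
 [-0.001   0.0011 -1.    ]] [-11.6371  13.7362  90.0038  -0.0527  76.1921  -7.1555]
[0.463  0.0967 0.3541] [-0.0213 -0.2832 -0.9588] 62.923468689328274
board_center [275.6 204.3] 0.84 [ 0.4563 -0.0023  0.006 ]
board_grip [273.7 184.1] 0.66 [0.456 0.02  0.008]
board_grip [202.6 376.1] 0.38 [ 0.35   -0.2139  0.008 ]
stick_grip [408.5  77.1] 0.65 [0.5792 0.1118 0.04  ]
stick_grip [274.5 187. ] 0.52 [0.4572 0.0243 0.04  ]
stick_tip [352.4 214. ] 0.75 [ 0.5369 -0.0192  0.006 ]
tray [306.2 329.7] 0.84 [ 0.4789 -0.1338  0.04  ]
tray [350.9 217.1] 0.21 [ 0.5282 -0.0109  0.04  ]
port [299.  378.2] 0.63 [ 0.4676 -0.1964  0.04  ]
```

View pics/w1.png

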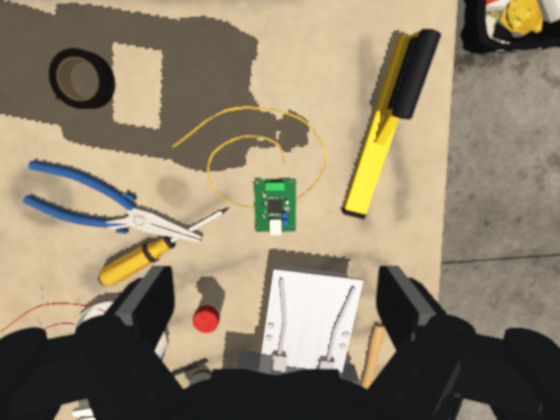

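The wrist view has the block at (275,186), the stick at (395,120) and the tray at (312,320). The measured positions agree to a few mm, so I'll descend.

```bash
python3 - <<'E'
from h import *
plan([((.4565,.0195,.07),-4,0)])
E
```

```text
[[0.01, 0.0, 0.05, -0.37, 0.03, 4.72, 0.0], [0.02, 0.0, 0.1, -0.74, 0.06, 9.45, 0.0], [0.04, 0.0, 0.15, -1.11, 0.09, 14.17, 0.0]]
```

>>> move_arm:
  plan:
    - [0,0,0,-0.2,0.0,4.7,0]
    - [0,0,0,-0.4,0.0,9.4,0]
    - [0,0,0,-0.6,0,14.1,0]
    - [0,0,0,-0.6,0,14.1,0]
  squeeze: 25

```text
time_s: 3.3
position: [0.4533, 0.0247, 0.0667]
tool_rot: [[0.068, 0.998, -0.009], [0.998, -0.068, 0.002], [0.001, -0.01, -1.0]]
ft_force: [-0.0, -1.1, -0.2]
grip_width: 0.0431
gripper_force: 0.0
```

```bash
python3 - <<'E'
from h import *
np.set_printoptions(precision=4,suppress=True)
s=env.observe(); print(s["time_s"],s["position"],s["tool_rot"],s["grip_width"])
p=env.get_image("wrist"); cv2.imwrite("pics/w2.png",p["color"][:,:,::-1])
for k,z in dict(board_center=.006,board_grip=.008).items():
    for r in env.tip_of(k,p)[:2]: print(k,np.array(r["pixel"]),round(r["conf"],2),atz(p,r["pixel"],z))
r=env.outline_of("board_center",p)[0];m=r["mask"].astype(np.uint8); c=max(cv2.findContours(m,0,1)[0],key=cv2.contourArea)
w=np.array([atz(p,x[0],.004)[:2] for x in c],np.float32); print(r["conf"],cv2.minAreaRect(w*1000))
E
```

```text
3.3 [0.4533 0.0247 0.0667] [[ 0.0684  0.9976 -0.0095]
 [ 0.9977 -0.0684  0.002 ]
 [ 0.0013 -0.0096 -1.    ]] 0.04312623311794819
board_grip [284.4 233.1] 0.8 [0.4572 0.0199 0.008 ]
0.67 ((455.2648620605469, -6.626354217529297), (63.75232696533203, 44.68511199951172), 86.34874725341797)
```

View pics/w2.png

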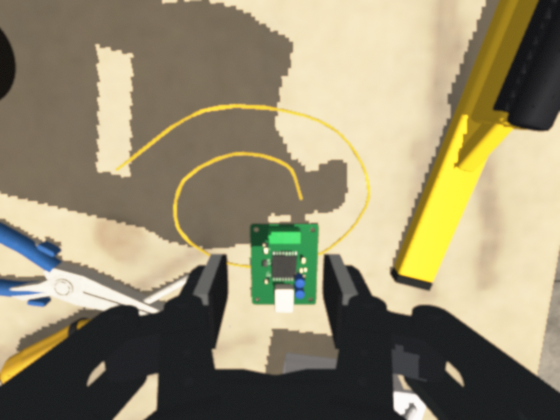

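The wrist view shows the block at (285,238), between the fingers at columns 215 and 340. I'll lower the gripper onto it and grip.

>>> move_arm:
  plan:
    - [-0.5,0,0,-0.5,0.4,2.5,0]
    - [-0.5,0,0,-0.5,0.45,4.5,0]
    - [-0.5,0,0,-0.5,0.45,5.6,0]
    - [-0.5,0,0,-0.5,0.45,6.1,0]
    - [-0.5,0,0,-0.5,0.45,6.1,0]

```text
time_s: 4.0
position: [0.461, 0.0183, 0.0104]
tool_rot: [[0.069, 0.998, 0.011], [0.998, -0.069, -0.001], [-0.0, 0.011, -1.0]]
ft_force: [0.6, 0.1, 0.6]
grip_width: 0.0428
gripper_force: 0.0
```

>>> move_arm:
  plan:
    - [0,0,0,0,0,0,-0.7]
    - [0,0,0,0,0,0,-0.7]
    - [0,0,0,0,0,0,-0.7]
    - [0,0,0,0,0,0,-0.7]
    - [0,0,0,0,0,0,-0.7]
  squeeze: 25

```text
time_s: 4.5
position: [0.4609, 0.0183, 0.0104]
tool_rot: [[0.069, 0.998, 0.011], [0.998, -0.069, -0.001], [-0.0, 0.011, -1.0]]
ft_force: [0.1, 0.8, 7.9]
grip_width: 0.0178
gripper_force: 24.2
```

>>> move_arm:
  plan:
    - [0,0,0,0,0,-1,-0.7]
    - [0,0,0,0,0,-3.5,-0.7]
    - [0,0,0,0,0,-7,-0.7]
    - [0,0,0,0,0,-8,-0.7]

```text
time_s: 4.9
position: [0.4608, 0.0182, 0.0928]
tool_rot: [[0.069, 0.997, 0.014], [0.998, -0.069, -0.002], [-0.001, 0.014, -1.0]]
ft_force: [-0.0, -0.2, -0.3]
grip_width: 0.0173
gripper_force: 24.4
```

```bash
python3 - <<'E'
from h import *
np.set_printoptions(precision=4,suppress=True)
s=env.observe(); print(s["time_s"],s["position"],s["tool_rot"],s["grip_width"],s["ft_force"],s["gripper_force"])
p=env.get_image("wrist"); t=env.get_image("top"); q=env.get_image("scene"); 
a=q["color"][170:310,180:380,::-1]; cv2.imwrite("pics/w3.png",np.hstack([p["color"][110:390,150:430,::-1],cv2.resize(a,(400,280),interpolation=cv2.INTER_CUBIC)]))
for n,p in(("w",p),("t",t),("s",q)):
  for k,z in dict(board_center=.08,tray=.04,port=.04,uv_box=0).items():
    for r in env.tip_of(k,p)[:1]: print(n,k,np.array(r["pixel"]),round(r["conf"],2),atz(p,r["pixel"],z))
E
```

```text
4.9 [0.4608 0.0182 0.0928] [[ 0.0693  0.9975  0.0141]
 [ 0.9976 -0.0693 -0.0018]
 [-0.0009  0.0142 -0.9999]] 0.017271333158791122 [-0.0353 -0.1546 -0.3457] 24.44415715523064
w board_center [273.7 308.6] 0.87 [ 0.4572 -0.0108  0.08  ]
t tray [308.4 215.1] 0.56 [ 0.4779 -0.1377  0.04  ]
t port [337.1 221.4] 0.65 [ 0.4671 -0.1927  0.04  ]
t uv_box [331.6 224.6] 0.68 [ 0.4623 -0.1855  0.    ]
s board_center [248.3 191. ] 0.56 [ 0.4562 -0.0041  0.08  ]
s tray [238.6 258.2] 0.63 [ 0.371  -0.1338  0.04  ]
s uv_box [295.8 271.9] 0.81 [ 0.4692 -0.1939  0.    ]
```

View pics/w3.png

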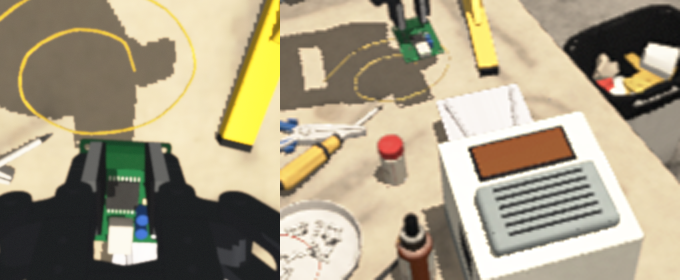

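The board hangs flat and square in the fingers, in both the wrist view at left and the scene view at right. Next I'll move over the tray to measure its axis with the wrist camera.

```bash
python3 - <<'E'
from h import *
plan([((.465,.0,.2),-6,-.7),((.474,-.155,.21),-12.5,-.7)])
E
```

```text
[[0.16, 0.0, 0.67, -0.6, 0.25, -3.69, -0.7], [0.32, -0.01, 1.34, -1.2, 0.51, -7.38, -0.7], [0.49, -0.01, 2.02, -1.8, 0.76, -11.07, -0.7], [0.49, -0.02, 3.64, -5.65, 1.26, -11.32, -0.7], [0.49, -0.02, 5.27, -9.5, 1.76, -11.57, -0.7]]
[[0.0, 0.0, 1.63, -3.79, 0.84, -0.25, -0.7], [0.0, 0.0, 3.25, -7.58, 1.69, -0.5, -0.7]]
```

>>> move_arm:
  plan:
    - [0.3,0,0.7,-0.6,0.3,-3.7,-0.7]
    - [0.6,0,1.3,-1.2,0.5,-7.4,-0.7]
    - [0.8,0,2.0,-1.8,0.8,-11.1,-0.7]
    - [0.8,0,3.6,-5.6,1.3,-11.3,-0.7]
    - [0.8,0,5.3,-9.5,1.8,-11.6,-0.7]

```text
time_s: 6.15
position: [0.4701, -0.0782, 0.2066]
tool_rot: [[0.16, 0.987, -0.003], [0.987, -0.16, 0.0], [-0.0, -0.003, -1.0]]
ft_force: [0.3, 0.5, -0.3]
grip_width: 0.0171
gripper_force: 24.5
```

>>> move_arm:
  plan:
    - [0,0,1.6,-3.8,0.8,0,-0.7]
    - [0,0,3.2,-7.6,1.7,0,-0.7]
    - [0,0,3.2,-7.6,1.7,0,-0.7]

```text
time_s: 6.45
position: [0.4746, -0.1592, 0.205]
tool_rot: [[0.221, 0.975, -0.005], [0.975, -0.221, 0.0], [-0.001, -0.005, -1.0]]
ft_force: [-0.3, 0.6, -0.3]
grip_width: 0.0174
gripper_force: 24.6
```

```bash
python3 - <<'E'
from h import *
np.set_printoptions(precision=4,suppress=True)
s=env.observe(); print(s["time_s"],s["position"],s["tool_rot"],s["grip_width"])
p=env.get_image("wrist"); np.save("w4.npy",p,allow_pickle=True); cv2.imwrite("pics/w4.png",p["color"][:,:,::-1])
for k,z in dict(board_center=.2,tray=.04,port=.04).items():
    for r in env.tip_of(k,p)[:1]: print(k,np.array(r["pixel"]),round(r["conf"],2),atz(p,r["pixel"],z))
r=env.outline_of("tray",p)
print(len(r))
E
```

```text
6.45 [ 0.4746 -0.1592  0.205 ] [[ 0.221   0.9753 -0.005 ]
 [ 0.9753 -0.221   0.    ]
 [-0.0011 -0.0049 -1.    ]] 0.017371639395371122
board_center [271.6 308.1] 0.71 [ 0.4667 -0.1821  0.2   ]
tray [278.  155.5] 0.58 [ 0.4818 -0.131   0.04  ]
port [277.3 224.5] 0.56 [ 0.467  -0.1948  0.04  ]
1
```

View pics/w4.png

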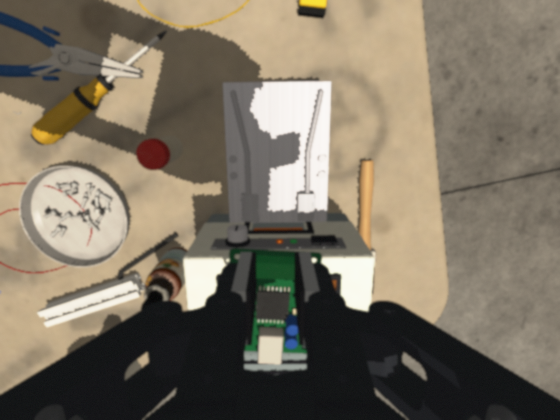

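The wrist view shows both rods, with ends at (235,92) and (320,92) and bends at about (246,147) and (308,147). The lips are at (250,207) and (306,203), and the tray corners are at (223,83), (330,83) and (329,217).

```bash
python3 - <<'E'
from h import *
np.set_printoptions(precision=4,suppress=True)
p=np.load("w4.npy",allow_pickle=True).item()
im=p["color"].astype(float).sum(2); 
g=cv2.createLineSegmentDetector().detect(cv2.cvtColor(p["color"],cv2.COLOR_RGB2GRAY))[0][:,0]
for l in g:
    if 215<l[0]<340 and 70<l[1]<225 and 70<l[3]<225 and abs(l[3]-l[1])>18:
        a,b=atz(p,l[:2],.042),atz(p,l[2:],.042); d=b-a; ang=np.degrees(np.arctan2(d[1],d[0]))%180
        u=np.array([-.2164,-.9763]); n=np.array([.9763,-.2164]) # feed, left
        o=np.array([.467,-.194]); print(l,round(ang,1),"along/lat mm",[(round(float((x[:2]-o)@u*1e3),1),round(float((x[:2]-o)@n*1e3),1)) for x in(a,b)])
E
```

```text
[326.7137 209.3699 330.7476  81.8393] 78.0 along/lat mm [(-14.8, 46.2), (-126.5, 45.1)]
[299.3444 133.0167 298.27   158.1312] 76.0 along/lat mm [(-84.5, 19.5), (-62.6, 18.9)]
[254.8227  88.5933 248.6127 111.1044] 60.2 along/lat mm [(-121.3, -18.6), (-103.1, -24.3)]
[269.7025 168.2123 267.4846 208.2971] 73.9 along/lat mm [(-53.6, -6.6), (-15.9, -9.0)]
[303.5748 150.7225 317.0703  88.4382] 66.3 along/lat mm [(-69.1, 23.5), (-121.3, 33.9)]
[322.0701  90.9444 307.9947 154.6225] 66.3 along/lat mm [(-119.2, 38.1), (-65.7, 27.5)]
[309.001  153.0333 307.8791 188.1969] 77.1 along/lat mm [(-67.1, 28.4), (-35.0, 28.2)]
[227.2859 185.6059 228.857  219.4571] 77.6 along/lat mm [(-37.6, -45.5), (-5.0, -45.4)]
[222.1976  84.296  227.2256 184.4202] 77.9 along/lat mm [(-124.9, -46.0), (-38.7, -45.5)]
[235.7468  91.8463 250.2056 153.2238] 89.5 along/lat mm [(-118.8, -34.8), (-67.0, -23.8)]
[243.7832 153.2662 229.7158  94.2937] 89.4 along/lat mm [(-67.0, -29.6), (-116.9, -40.0)]
[249.7167 154.3621 251.1288 191.856 ] 78.3 along/lat mm [(-66.0, -24.3), (-31.7, -23.8)]
[244.4912 189.3719 243.5188 153.1144] 77.4 along/lat mm [(-34.1, -29.9), (-67.1, -29.8)]
```

The tray axis comes out at about 77.7°. The lateral fit (±45.7 mm edges) confirms an origin near (0.467, -0.194).

```bash
python3 - <<'E'
from h import *
plan([((.4869,-.1037,.18),-12.3,-.7),((.4869,-.1037,.072),-12.3,-.7)])
E
```

```text
[[-0.16, 0.0, -0.05, 2.6, 0.08, 1.27, -0.7], [-0.31, -0.01, -0.1, 5.2, 0.16, 2.54, -0.7], [-0.31, -0.01, -0.1, 5.2, 0.18, 6.14, -0.7], [-0.31, -0.01, -0.1, 5.2, 0.2, 9.74, -0.7], [-0.31, -0.01, -0.1, 5.2, 0.21, 13.34, -0.7]]
```

>>> move_arm:
  plan:
    - [-0.2,0,-0.1,2.6,0.1,1.3,-0.7]
    - [-0.3,0,-0.1,5.2,0.2,2.5,-0.7]
    - [-0.3,0,-0.1,5.2,0.2,6.2,-0.7]
    - [-0.3,0,-0.1,5.2,0.2,9.8,-0.7]
    - [-0.3,0,-0.1,5.2,0.2,13.2,-0.7]

```text
time_s: 7.2
position: [0.4869, -0.1034, 0.0724]
tool_rot: [[0.212, 0.977, 0.001], [0.977, -0.212, -0.0], [-0.0, 0.001, -1.0]]
ft_force: [0.0, 0.2, -0.7]
grip_width: 0.0175
gripper_force: 24.5
```

>>> move_arm:
  plan:
    - [0,0,0,0,0,0,-0.7]
    - [0,0,0,0,0,0,-0.7]

```text
time_s: 7.4
position: [0.4873, -0.1043, 0.0742]
tool_rot: [[0.213, 0.977, 0.0], [0.977, -0.213, -0.0], [-0.0, 0.0, -1.0]]
ft_force: [0.4, -0.4, 0.7]
grip_width: 0.0174
gripper_force: 24.6
```

```bash
python3 - <<'E'
from h import *
np.set_printoptions(precision=4,suppress=True)
s=env.observe(); print(s["time_s"],s["position"],s["tool_rot"],s["grip_width"])
p=env.get_image("wrist"); np.save("w5.npy",p,allow_pickle=True); a=p["color"][:,:,::-1]
q=env.get_image("top")["color"][160:260,230:370,::-1]
cv2.imwrite("pics/w5.png",np.hstack([a[120:400,130:430],cv2.resize(q,(392,280),interpolation=cv2.INTER_CUBIC)]))
for r in env.tip_of("board_center",p)[:1]: print(np.array(r["pixel"]),round(r["conf"],2),atz(p,r["pixel"],s["position"][2]-.0045))
E
```

```text
7.4 [ 0.4873 -0.1043  0.0742] [[ 0.2133  0.977   0.0001]
 [ 0.977  -0.2133 -0.0001]
 [-0.0001  0.0001 -1.    ]] 0.017356640797487242
[272.5 307.1] 0.95 [ 0.4802 -0.1264  0.0697]
```

View pics/w5.png

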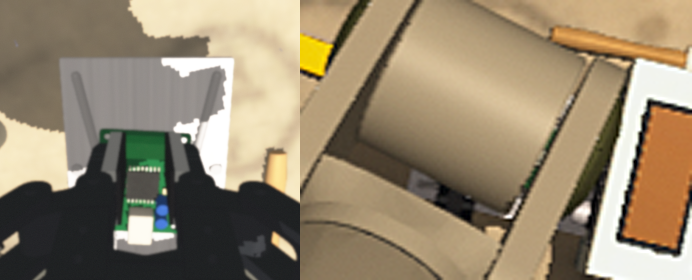

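The left crop shows the board's rear edge from about 100 to 194 at row 130. The rods are just outside it at about 95 and 205, and the tray edges at about 64 and 234. I'll check the lateral offset numerically.

```bash
python3 - <<'E'
from h import *
p=np.load("w5.npy",allow_pickle=True).item()
u=np.array([-.2147,-.9767]); n=np.array([.9767,-.2147]); o=np.array([.467,-.194])
g=cv2.createLineSegmentDetector().detect(cv2.cvtColor(p["color"],cv2.COLOR_RGB2GRAY))[0][:,0]
for l in g:
    if 180<l[0]<375 and 160<l[1]<400 and np.hypot(l[2]-l[0],l[3]-l[1])>12:
        print(l.round(0),[[(round(float((x[:2]-o)@u*1e3),1),round(float((x[:2]-o)@n*1e3),1)) for x in(atz(p,l[:2],z),atz(p,l[2:],z))] for z in(.042,.068)])
E
```

```text
[325. 261. 335. 294.] [[(-80.6, 27.3), (-60.0, 34.2)], [(-92.9, 23.2), (-75.3, 29.1)]]
[341. 295. 346. 307.] [[(-59.4, 37.7), (-51.1, 41.2)], [(-74.8, 32.0), (-67.7, 35.0)]]
[346. 307. 366. 311.] [[(-51.6, 40.8), (-48.5, 52.9)], [(-68.1, 34.7), (-65.5, 45.0)]]
[204. 307. 209. 293.] [[(-51.4, -41.9), (-60.0, -38.4)], [(-67.9, -35.7), (-75.3, -32.8)]]
[304. 252. 318. 253.] [[(-85.9, 15.9), (-85.6, 23.5)], [(-97.4, 13.4), (-97.1, 19.9)]]
[184. 311. 204. 306.] [[(-48.3, -53.6), (-51.5, -41.7)], [(-65.3, -45.7), (-68.1, -35.6)]]
[243. 349. 243. 368.] [[(-21.8, -19.5), (-8.0, -20.2)], [(-42.8, -16.7), (-31.0, -17.3)]]
[373. 301. 393. 301.] [[(-55.5, 56.5), (-55.3, 68.1)], [(-71.5, 48.0), (-71.3, 57.9)]]
[215. 290. 223. 265.] [[(-62.4, -34.5), (-78.2, -29.7)], [(-77.4, -29.5), (-90.8, -25.4)]]
[362. 177. 191. 177.] [[(-128.2, 44.6), (-128.0, -44.3)], [(-133.4, 37.9), (-133.2, -37.8)]]
[282. 351. 284. 330.] [[(-20.9, 4.0), (-36.0, 4.8)], [(-42.0, 3.3), (-54.8, 4.0)]]
[258. 337. 258. 352.] [[(-30.8, -10.5), (-20.1, -10.6)], [(-50.4, -9.0), (-41.3, -9.2)]]
[245. 337. 244. 352.] [[(-30.8, -18.5
[... 3045 characters left out ...]
 327.] [[(-36.4, 2.3), (-37.4, -8.1)], [(-55.2, 1.9), (-56.1, -7.0)]]
[348. 210. 341. 232.] [[(-110.6, 38.3), (-97.8, 35.7)], [(-118.4, 32.5), (-107.5, 30.3)]]
[189. 178. 194. 248.] [[(-127.4, -45.4), (-88.1, -45.2)], [(-132.7, -38.8), (-99.2, -38.6)]]
[372. 373. 389. 378.] [[(-4.3, 59.9), (-1.2, 71.2)], [(-27.9, 51.0), (-25.2, 60.6)]]
[210. 192. 226. 254.] [[(-120.1, -34.9), (-84.6, -27.4)], [(-126.5, -29.8), (-96.2, -23.4)]]
[330. 236. 342. 192.] [[(-95.8, 29.7), (-120.3, 34.6)], [(-105.8, 25.2), (-126.7, 29.4)]]
[259. 278. 273. 278.] [[(-69.9, -9.2), (-69.8, -1.4)], [(-83.7, -8.0), (-83.6, -1.3)]]
[219. 264. 200. 195.] [[(-78.3, -31.6), (-118.1, -40.1)], [(-90.9, -27.0), (-124.8, -34.2)]]
```

The lateral offset is under 1 mm, so I'll set the board down, open slightly and lift.

>>> move_arm:
  plan:
    - [0,0,0,0,0,1.0,-0.7]
    - [0,0,0,0,0,1.8,-0.7]
    - [0,0,0,0,0,2.2,-0.7]
    - [0,0,0,0,0,2.3,-0.7]
    - [0,0,0,0,0,2.3,-0.7]

```text
time_s: 8.05
position: [0.4871, -0.105, 0.0507]
tool_rot: [[0.214, 0.977, 0.0], [0.977, -0.214, -0.001], [-0.0, 0.0, -1.0]]
ft_force: [-1.2, 0.8, 6.1]
grip_width: 0.0177
gripper_force: 26.0
```

>>> move_arm:
  plan:
    - [0,0,0,0,0,-0.1,-0.35]
    - [0,0,0,0,0,-0.1,-0.35]
    - [0,0,0,0,0,-0.1,-0.35]
    - [0,0,0,0,0,-1.0,-0.35]
    - [0,0,0,0,0,-3.0,-0.35]

```text
time_s: 8.55
position: [0.4863, -0.1046, 0.08]
tool_rot: [[0.215, 0.977, -0.003], [0.977, -0.215, 0.001], [0.001, -0.003, -1.0]]
ft_force: [-0.1, 0.3, 0.3]
grip_width: 0.0278
gripper_force: 0.0
```

>>> move_arm:
  plan:
    - [0,0,0,1.5,0,-4.5,0]
    - [0,0,0,3,0,-9,0.3]
    - [0,0,0,5,0,-12,0.3]

```text
time_s: 8.85
position: [0.4981, -0.0559, 0.204]
tool_rot: [[0.215, 0.977, 0.003], [0.977, -0.215, -0.001], [-0.001, 0.004, -1.0]]
ft_force: [0.7, -0.1, -0.0]
grip_width: 0.0554
gripper_force: 0.0
```

```bash
python3 - <<'E'
from h import *
np.set_printoptions(precision=4,suppress=True)
s=env.observe(); print(s["time_s"],s["position"],s["grip_width"])
p=env.get_image("wrist"); a=p["color"][:,:,::-1]; cv2.imwrite("pics/w6.png",cv2.resize(a[120:400,130:530],None,fx=1.5,fy=1.5,interpolation=cv2.INTER_CUBIC))
u=np.array([-.2147,-.9767]); n=np.array([.9767,-.2147]); o=np.array([.467,-.194])
for k,z in dict(board_center=.046,board_grip=.048,stick_grip=.04,stick_tip=.006).items():
  for r in env.tip_of(k,p)[:1]: x=atz(p,r["pixel"],z); print(k,np.array(r["pixel"]),round(r["conf"],2),x,(x[:2]-o)@u,(x[:2]-o)@n)
r=env.outline_of("board_center",p)
if r:
  c=max(cv2.findContours(r[0]["mask"].astype(np.uint8),0,1)[0],key=cv2.contourArea); print(cv2.minAreaRect(np.array([atz(p,x[0],.044)[:2]*1e3 for x in c],np.float32)))
E
```

```text
8.85 [ 0.4981 -0.0559  0.204 ] 0.05544012714635504
board_center [275.7 265.7] 0.67 [ 0.4821 -0.13    0.046 ] -0.065731451345785 0.0010229557269139055
board_grip [271.9 245.1] 0.67 [ 0.4834 -0.1075  0.048 ] -0.08794977344171001 -0.002585569926522174
stick_tip [309.4 137.7] 0.58 [ 0.5397 -0.0221  0.006 ] -0.1835423017487471 0.03404888927456686
((479.9392395019531, -130.06979370117188), (62.93403625488281, 43.618003845214844), 76.50547790527344)
```

View pics/w6.png

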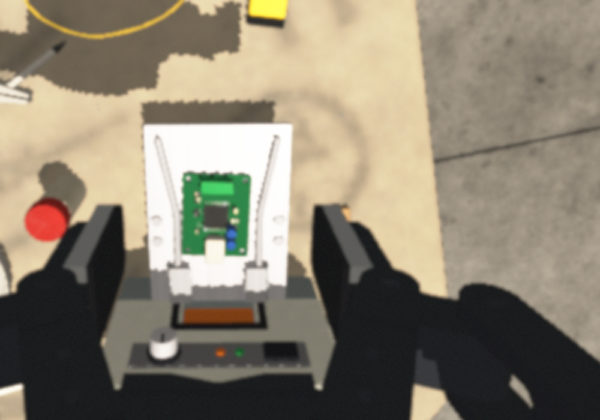

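The board lies between the rods behind the lips, component side up, centred at about (217,212) in the crop. I'll go for the stick next.

```bash
python3 - <<'E'
from h import *
plan([((.579,.106,.13),-18.5,.4)])
E
```

```text
[[-0.03, 0.0, 1.22, 3.52, 0.91, 1.39, 0.4], [-0.05, 0.0, 2.44, 7.04, 1.81, 2.77, 0.4], [-0.08, 0.0, 3.66, 10.56, 2.72, 4.16, 0.4], [-0.1, 0.0, 4.88, 14.08, 3.63, 5.54, 0.4], [-0.13, 0.0, 6.1, 17.6, 4.53, 6.93, 0.4]]
```

>>> move_arm:
  plan:
    - [0,0,1.2,3.5,0.9,1.4,0.4]
    - [0,0,2.4,7,1.8,2.8,0.4]
    - [-0.1,0,3.6,10.5,2.7,4.2,0.4]
    - [-0.1,0,4.9,14.1,3.6,5.5,0.4]
    - [-0.1,0,6.1,17.6,4.5,6.9,0.4]

```text
time_s: 9.65
position: [0.5794, 0.107, 0.1293]
tool_rot: [[0.319, 0.948, -0.001], [0.948, -0.319, -0.001], [-0.001, -0.001, -1.0]]
ft_force: [0.9, 0.5, 0.4]
grip_width: 0.0598
gripper_force: 0.0
```

>>> move_arm:
  plan:
    - [0,0,0,0,0,0,0.4]

```text
time_s: 9.75
position: [0.5791, 0.1088, 0.1277]
tool_rot: [[0.315, 0.949, -0.004], [0.949, -0.315, 0.0], [-0.001, -0.004, -1.0]]
ft_force: [0.9, -0.1, 0.5]
grip_width: 0.0601
gripper_force: 0.0
```

```bash
python3 - <<'E'
from h import *
np.set_printoptions(precision=4,suppress=True)
s=env.observe(); print(s["time_s"],s["position"],s["tool_rot"],s["grip_width"])
p=env.get_image("wrist"); cv2.imwrite("pics/w7.png",p["color"][:,:,::-1])
for k,z in dict(stick_grip=.04,stick_tip=.006).items():
  for r in env.tip_of(k,p)[:1]: print(k,np.array(r["pixel"]),round(r["conf"],2),atz(p,r["pixel"],z))
E
```

```text
9.75 [0.5791 0.1088 0.1277] [[ 0.3149  0.9491 -0.0039]
 [ 0.9491 -0.3149  0.0001]
 [-0.0011 -0.0038 -1.    ]] 0.06011551511654079
stick_grip [280.8 206.7] 0.85 [0.5829 0.1115 0.04  ]
stick_tip [276.  346.2] 0.87 [ 0.535 -0.023  0.006]
```

View pics/w7.png

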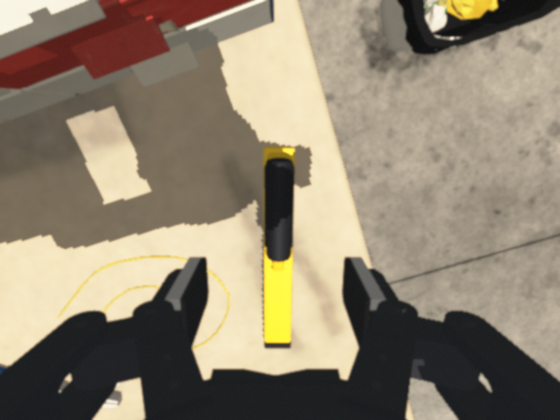

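The stick is upright and aligned with the tool in the wrist view: grip at (280,206), tip at (277,345), with clear space around the handle.

>>> move_arm:
  plan:
    - [0,0,0,0,0.2,4,0.4]
    - [0,0,0,0,0.2,7.5,0.4]
    - [0,0,0,0,0.2,10,0.4]
    - [0,0,0,0,0.2,10.5,0.4]
    - [0,0,0,0,0.2,10.5,0]

```text
time_s: 10.4
position: [0.5814, 0.1046, 0.0266]
tool_rot: [[0.318, 0.948, 0.001], [0.948, -0.318, -0.001], [-0.0, 0.001, -1.0]]
ft_force: [0.8, -0.5, -0.9]
grip_width: 0.0465
gripper_force: 0.0
```

>>> move_arm:
  plan:
    - [0,0,0,0,0,0,-0.8]
    - [0,0,0,0,0,0,-0.8]
    - [0,0,0,0,0,0,-0.8]
    - [0,0,0,0,0,0,-0.8]
    - [0,0,0,0,0,0,-0.8]
  squeeze: 80

```text
time_s: 10.9
position: [0.5822, 0.1053, 0.028]
tool_rot: [[0.317, 0.948, 0.004], [0.948, -0.317, -0.001], [0.0, 0.004, -1.0]]
ft_force: [-0.8, -1.7, 6.5]
grip_width: 0.0163
gripper_force: 78.6
```

>>> move_arm:
  plan:
    - [0,0,0,0,0,-0.5,-0.8]
    - [0,0,0,0,0,-2,-0.8]
    - [0,0,0,0,0,-4.5,-0.8]
    - [0,0,0,0,0,-7,-0.8]
    - [0,0,0,0,0,-7,-0.8]

```text
time_s: 11.4
position: [0.5829, 0.1058, 0.0999]
tool_rot: [[0.317, 0.948, 0.008], [0.949, -0.317, -0.001], [0.002, 0.008, -1.0]]
ft_force: [-0.4, 0.3, -1.1]
grip_width: 0.0164
gripper_force: 78.2
```

```bash
python3 - <<'E'
from h import *
np.set_printoptions(precision=4,suppress=True)
s=env.observe(); print(s["time_s"],s["position"],s["tool_rot"],s["grip_width"],s["gripper_force"],s["ft_force"])
p=env.get_image("wrist"); q=env.get_image("scene");P=env.get_image("top")
for n,c in(("w",p),("s",q),("t",P)):
  for r in env.tip_of("stick_tip",c)[:1]: print(n,np.array(r["pixel"]),round(r["conf"],2),atz(c,r["pixel"],s["position"][2]-.0225+.006))
g=np.array([-.3149,-.9491])*.135+s["position"][:2]; print("expect tip",g)
E
```

```text
11.4 [0.5829 0.1058 0.0999] [[ 0.3167  0.9485  0.0083]
 [ 0.9485 -0.3167 -0.0006]
 [ 0.002   0.0081 -1.    ]] 0.016408980382405163 78.16094666719437 [-0.3797  0.2607 -1.057 ]
w [276.5 267.4] 0.21 [0.5804 0.0984 0.0834]
s [286.3 183.6] 0.65 [ 0.539  -0.0273  0.0834]
t [244.5 181.6] 0.89 [ 0.5342 -0.018   0.0834]
expect tip [ 0.5404 -0.0224]
```

```bash
python3 - <<'E'
from h import *
plan([((.5198,.0483,.09),-12.3,-.8)])
E
```

```text
[[-0.01, 0.02, -3.09, -3.68, -1.98, 0.26, -0.8], [-0.02, 0.04, -6.18, -7.37, -3.97, 0.53, -0.8]]
```

>>> move_arm:
  plan:
    - [0,0,-3.1,-3.7,-2,0.3,-0.8]
    - [0,0,-6.2,-7.4,-4,0.5,-0.8]
    - [0,0,-6.2,-7.4,-4,0.5,-0.8]
    - [0,0,-6.2,-7.4,-4,1.5,-0.8]
    - [0,0,-6.2,-7.4,-4,1.9,-0.8]

```text
time_s: 12.2
position: [0.5203, 0.0484, 0.076]
tool_rot: [[0.213, 0.977, 0.001], [0.977, -0.213, -0.0], [-0.0, 0.001, -1.0]]
ft_force: [-0.1, -0.6, -1.4]
grip_width: 0.0159
gripper_force: 78.3
```

```bash
python3 - <<'E'
from h import *
np.set_printoptions(precision=4,suppress=True)
p=env.get_image("top"); q=env.get_image("scene"); w=env.get_image("wrist")
s=env.observe(); print(s["time_s"],s["position"],s["tool_rot"],s["ft_force"])
u=np.array([-.2130,-.977]); n=np.array([.977,-.213]); o=np.array([.467,-.194]); x=np.array(s["position"][:2]); print("tcp along/lat",(x-o)@u,(x-o)@n)
for m,c in(("w",w),("s",q),("t",p)):
  for k,z in(("stick_tip",.055),("board_center",.046)):
    for r in env.tip_of(k,c)[:1]: x=atz(c,r["pixel"],z)[:2]; print(m,k,np.array(r["pixel"]),round(r["conf"],2),(x-o)@u,(x-o)@n)
a=w["color"][150:400,150:430,::-1]; b=cv2.resize(q["color"][160:285,210:350,::-1],(280,250),interpolation=cv2.INTER_CUBIC)
cv2.imwrite("pics/w8.png",np.hstack([a,b]))
E
```

```text
12.35 [0.5203 0.0486 0.0766] [[ 0.212   0.9773  0.0007]
 [ 0.9773 -0.212  -0.0004]
 [-0.0003  0.0008 -1.    ]] [ 0.6257  0.3201 -0.3328]
tcp along/lat -0.2483814513672469 0.0003667697553437947
s stick_tip [280.7 217.1] 0.56 -0.10912771886620293 0.001672970794937048
s board_center [279.8 217.2] 0.71 -0.11763605354954063 0.001839490377460404
t stick_tip [280.  207.8] 0.93 -0.11274279197482123 -0.0015093323667842312
```

View pics/w8.png

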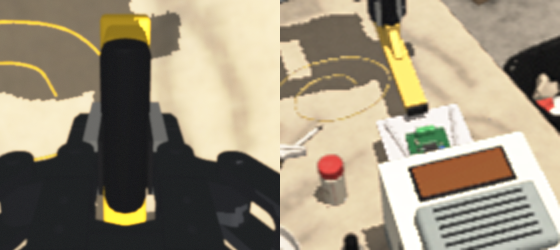

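The left crop shows the stick square in the gripper. The right crop shows its tip behind the board between the rod ends, about 16 mm short of the board. I'll lower it and start pushing.

>>> move_arm:
  plan:
    - [0,0,0,0,0,0.4,-0.8]
    - [0,0,0,0,0,0.6,-0.8]
    - [0,0,0,0,0,0.65,-0.8]
    - [0,0,0,0,0,0.65,-0.8]
    - [0,0,0,0,0,0.65,-0.8]

```text
time_s: 13.15
position: [0.52, 0.0481, 0.0708]
tool_rot: [[0.213, 0.977, 0.002], [0.977, -0.213, -0.001], [-0.0, 0.002, -1.0]]
ft_force: [0.3, 0.5, -0.9]
grip_width: 0.0164
gripper_force: 78.3
```

>>> move_arm:
  plan:
    - [0,0,0,-0.6,0,0,-0.8]
    - [0,0,0,-1.2,0,0,-0.8]
    - [0,0,0,-1.8,0,0,-0.8]
    - [0,0,0,-2.4,0,0,-0.8]
    - [0,0,0,-3.0,0,0,-0.8]

```text
time_s: 13.65
position: [0.5135, 0.0182, 0.0708]
tool_rot: [[0.213, 0.977, 0.002], [0.977, -0.213, -0.001], [-0.0, 0.002, -1.0]]
ft_force: [-0.2, 1.2, -0.6]
grip_width: 0.016
gripper_force: 78.3
```

>>> move_arm:
  plan:
    - [0,0,0,0.8,0,0,-0.8]
    - [0,0,0,0.8,0,0.1,-0.8]
    - [0,0,0,0.8,0,0.2,-0.8]
    - [0,0,0,0.8,0,0.2,-0.8]

```text
time_s: 14.05
position: [0.5152, 0.0269, 0.0686]
tool_rot: [[0.212, 0.977, 0.001], [0.977, -0.212, -0.001], [-0.0, 0.001, -1.0]]
ft_force: [-0.4, 0.3, -0.7]
grip_width: 0.0161
gripper_force: 78.3
```

>>> move_arm:
  plan:
    - [0,0,0,-0.5,0,0,-0.8]
    - [0,0,0,-1.0,0,0,-0.8]
    - [0,0,0,-1.5,0,0,-0.8]
    - [0,0,0,-2.0,0,0,-0.8]
    - [0,0,0,-2.5,0,0,-0.8]

```text
time_s: 14.55
position: [0.5099, 0.0016, 0.0688]
tool_rot: [[0.213, 0.977, 0.002], [0.977, -0.213, -0.001], [-0.0, 0.002, -1.0]]
ft_force: [0.2, 0.7, -1.0]
grip_width: 0.0164
gripper_force: 78.3
```

```bash
cat >> h.py <<'E'
def look():
    s=env.observe(); x=np.array(s["position"]);o=np.array([.467,-.194]);u=np.array([-.2130,-.977]); n=np.array([.977,-.213])
    a=((x[:2]-o)@u)*1e3; print("t",s["time_s"],"tip along",round(a+136,1),"lat",round(((x[:2]-o)@n)*1e3,1),"z",x[2].round(4),"F feed/lat/z",np.round([s["ft_force"][:2]@u,s["ft_force"][:2]@n,s["ft_force"][2]],1))
    for m in("scene","top"):
        c=env.get_image(m)
        for k,z in(("stick_tip",.055),("board_center",.046)):
            for r in env.tip_of(k,c)[:1]: y=atz(c,r["pixel"],z)[:2]; print(m,k,np.round(r["pixel"]),round(r["conf"],2),np.round([(y-o)@u*1e3,(y-o)@n*1e3],1))
E
python3 -c "from h import *;look()"
```

```text
t 14.55 tip along -64.2 lat 0.2 z 0.0688 F feed/lat/z [-0.7  0.1 -1. ]
scene stick_tip [289. 237.] 0.83 [-50.9   3.1]
scene board_center [288. 245.] 0.38 [-37.9  -4.2]
top stick_tip [304. 214.] 0.56 [-66.1  -1.5]
top board_center [318. 216.] 0.71 [-38.3   0.7]
```

>>> move_arm:
  plan:
    - [0,0,0,-0.5,0,0,-0.8]
    - [0,0,0,-1.0,0,0,-0.8]
    - [0,0,0,-1.5,0,0,-0.8]
    - [0,0,0,-2.0,0,0,-0.8]
    - [0,0,0,-2.5,0,0,-0.8]

```text
time_s: 15.35
position: [0.5046, -0.0225, 0.0688]
tool_rot: [[0.213, 0.977, 0.002], [0.977, -0.213, -0.0], [0.0, 0.002, -1.0]]
ft_force: [0.3, 3.4, -0.4]
grip_width: 0.0161
gripper_force: 78.4
```

>>> move_arm:
  plan:
    - [0,0,0,-0.5,0,0,-0.8]
    - [0,0,0,-1.0,0,0,-0.8]
    - [0,0,0,-1.5,0,0,-0.8]
    - [0,0,0,-2.0,0,0,-0.8]
    - [0,0,0,-2.5,0,0,-0.8]

```text
time_s: 15.85
position: [0.4992, -0.0472, 0.0687]
tool_rot: [[0.213, 0.977, 0.001], [0.977, -0.213, -0.001], [-0.0, 0.002, -1.0]]
ft_force: [0.5, 2.8, -1.3]
grip_width: 0.0165
gripper_force: 78.4
```

```bash
python3 -c "from h import *;look()"
```

```text
t 15.85 tip along -14.3 lat 0.2 z 0.0687 F feed/lat/z [-2.8 -0.1 -1.3]
top stick_tip [329. 220.] 0.69 [-17.7  -1.8]
top board_center [331. 219.] 0.56 [-13.6   2. ]
```

>>> move_arm:
  plan:
    - [0,0,0,-0.5,0,0,-0.8]
    - [0,0,0,-1.0,0,0,-0.8]
    - [0,0,0,-1.5,0,0,-0.8]
    - [0,0,0,-2.0,0,0,-0.8]
    - [0,0,0,-2.5,0,0,-0.8]

```text
time_s: 16.65
position: [0.4939, -0.0714, 0.0688]
tool_rot: [[0.213, 0.977, 0.002], [0.977, -0.213, -0.0], [0.0, 0.002, -1.0]]
ft_force: [0.3, 3.7, -0.7]
grip_width: 0.0163
gripper_force: 78.3
```

>>> move_arm:
  plan:
    - [0,0,0,-0.3,0,0,-0.8]
    - [0,0,0,-0.6,0,0,-0.8]
    - [0,0,0,-0.9,0,0,-0.8]
    - [0,0,0,-1.2,0,0,-0.8]
    - [0,0,0,-1.5,0,0,-0.8]

```text
time_s: 17.15
position: [0.4907, -0.086, 0.0687]
tool_rot: [[0.213, 0.977, 0.001], [0.977, -0.213, -0.001], [-0.0, 0.002, -1.0]]
ft_force: [-0.9, 1.1, -1.0]
grip_width: 0.0164
gripper_force: 78.3
```

>>> move_arm:
  plan:
    - [0,0,0,-0.1,0,0,-0.8]
    - [0,0,0,-0.2,0,0,-0.8]
    - [0,0,0,-0.3,0,0,-0.8]
    - [0,0,0,-0.4,0,0,-0.8]
    - [0,0,0,-0.5,0,0,-0.8]

```text
time_s: 17.65
position: [0.4897, -0.0907, 0.0687]
tool_rot: [[0.213, 0.977, 0.001], [0.977, -0.213, -0.001], [-0.0, 0.002, -1.0]]
ft_force: [0.1, 0.4, -2.7]
grip_width: 0.0163
gripper_force: 78.2
```

>>> move_arm:
  plan:
    - [0,0,0,-0.15,0,0,-0.8]
    - [0,0,0,-0.3,0,0,-0.8]
    - [0,0,0,-0.45,0,0,-0.8]
    - [0,0,0,-0.6,0,0,-0.8]
    - [0,0,0,-0.75,0,0,-0.8]

```text
time_s: 18.15
position: [0.4881, -0.0981, 0.0688]
tool_rot: [[0.213, 0.977, 0.002], [0.977, -0.213, -0.001], [-0.0, 0.002, -1.0]]
ft_force: [-0.3, 1.1, -3.3]
grip_width: 0.0163
gripper_force: 78.2
```

>>> move_arm:
  plan:
    - [0,0,0,-0.1,0,0,-0.8]
    - [0,0,0,-0.2,0,0,-0.8]
    - [0,0,0,-0.3,0,0,-0.8]
    - [0,0,0,-0.4,0,0,-0.8]
    - [0,0,0,-0.5,0,0,-0.8]

```text
time_s: 18.65
position: [0.4871, -0.1029, 0.0688]
tool_rot: [[0.213, 0.977, 0.002], [0.977, -0.213, -0.001], [-0.0, 0.002, -1.0]]
ft_force: [-0.1, 1.6, -3.4]
grip_width: 0.0162
gripper_force: 78.2
```

>>> move_arm:
  plan:
    - [0,0,0,-0.1,0,0,-0.8]
    - [0,0,0,-0.2,0,0,-0.8]
    - [0,0,0,-0.3,0,0,-0.8]
    - [0,0,0,-0.4,0,0,-0.8]
    - [0,0,0,-0.5,0,0,-0.8]

```text
time_s: 19.15
position: [0.4862, -0.1064, 0.069]
tool_rot: [[0.213, 0.977, 0.002], [0.977, -0.213, 0.002], [0.002, 0.002, -1.0]]
ft_force: [2.0, 10.7, 1.2]
grip_width: 0.0161
gripper_force: 78.3
```

>>> move_arm:
  plan:
    - [0,0,0,-0.1,0,0,-0.8]
    - [0,0,0,-0.2,0,0,-0.8]
    - [0,0,0,-0.3,0,0,-0.8]
    - [0,0,0,-0.4,0,0,-0.8]
    - [0,0,0,-0.5,0,0,-0.8]

```text
time_s: 19.65
position: [0.4851, -0.1112, 0.069]
tool_rot: [[0.213, 0.977, 0.002], [0.977, -0.213, 0.002], [0.002, 0.002, -1.0]]
ft_force: [1.7, 11.3, 0.2]
grip_width: 0.0162
gripper_force: 78.3
```

>>> move_arm:
  plan:
    - [0,0,0,0.3,0,0,-0.8]
    - [0,0,0,1.3,0,0,-0.8]
    - [0,0,0,2.8,0,0,-0.8]
    - [0,0,0,4.3,0,0,-0.8]
    - [0,0,0,5.8,0,0,-0.8]

```text
time_s: 20.15
position: [0.4979, -0.0575, 0.0691]
tool_rot: [[0.214, 0.977, 0.003], [0.977, -0.214, -0.004], [-0.003, 0.003, -1.0]]
ft_force: [-0.7, -1.6, 0.8]
grip_width: 0.0161
gripper_force: 82.9
```

>>> move_arm:
  plan:
    - [0,0,0,2,0,0,-0.8]
    - [0,0,0,4,0,0,-0.8]
    - [0,0,0,6,0,-0.3,-0.8]
    - [0,0,0,8,0,-1,-0.8]
    - [0,0,0,10,0,-2,-0.8]

```text
time_s: 20.65
position: [0.5187, 0.0426, 0.0889]
tool_rot: [[0.213, 0.977, 0.001], [0.977, -0.213, -0.001], [-0.001, 0.002, -1.0]]
ft_force: [-0.2, -0.7, -1.1]
grip_width: 0.0163
gripper_force: 82.7
```

```bash
python3 - <<'E'
from h import *
look()
w=env.get_image("wrist")
for k in("board_center","flap","port"): 
  for c,n in((w,"w"),(env.get_image("scene"),"s"),(env.get_image("top"),"t")):
    r=env.outline_of(k,c) if k!="port" else env.tip_of(k,c); print(k,n,[(round(x["conf"],2),np.round(x.get("bbox",x.get("pixel")))) for x in r[:2]])
plan([((.5815,.106,.10),-18.5,-.8)])
E
```

```text
t 20.65 tip along -106.1 lat 0.1 z 0.0889 F feed/lat/z [ 0.8  0.  -1.1]
scene stick_tip [284. 219.] 0.74 [-102.6    6. ]
top stick_tip [291. 210.] 0.83 [-91.3  -1.4]
board_center w []
board_center s []
board_center t []Traceback (most recent call last):
  File "<stdin>", line 6, in <module>
ValueError: only the last four pictures can be asked about
```

```bash
python3 - <<'E'
from h import *
plan([((.582,.105,.10),-18.3,-.8),((.582,.105,.034),-18.3,-.8)])
E
```

```text
[[0.05, 0.0, 3.0, 3.78, 2.42, -0.56, -0.8], [0.09, 0.01, 6.0, 7.55, 4.85, -1.13, -0.8], [0.09, 0.01, 6.0, 7.55, 4.84, 2.17, -0.8], [0.09, 0.01, 6.0, 7.55, 4.84, 5.47, -0.8]]
```

>>> move_arm:
  plan:
    - [0,0,3,3.8,2.4,-0.6,-0.8]
    - [0,0,6,7.5,4.8,-1.1,-0.8]
    - [0,0,6,7.5,4.8,2.2,-0.8]
    - [0,0,6,7.5,4.8,4.8,-0.8]
    - [0,0,6,7.5,4.8,5.5,-0.8]

```text
time_s: 21.85
position: [0.5801, 0.105, 0.0312]
tool_rot: [[0.313, 0.95, -0.003], [0.95, -0.313, -0.0], [-0.002, -0.003, -1.0]]
ft_force: [-1.0, 0.7, -0.7]
grip_width: 0.016
gripper_force: 82.7
```

>>> move_arm:
  plan:
    - [0,0,0,0,0,0.1,-0.8]
    - [0,0,0,0,0,0.3,-0.8]
    - [0,0,0,0,0,0.4,-0.8]
    - [0,0,0,0,0,0.4,-0.8]

```text
time_s: 22.25
position: [0.5819, 0.1047, 0.0307]
tool_rot: [[0.314, 0.949, 0.003], [0.949, -0.314, -0.001], [0.0, 0.003, -1.0]]
ft_force: [0.4, -0.2, -0.6]
grip_width: 0.0162
gripper_force: 82.7
```

>>> move_arm:
  plan:
    - [0,0,0,0,0,0.1,-0.8]
    - [0,0,0,0,0,0.15,-0.8]
    - [0,0,0,0,0,0.2,-0.8]
    - [0,0,0,0,0,0.25,-0.8]

```text
time_s: 22.65
position: [0.5818, 0.1048, 0.0288]
tool_rot: [[0.314, 0.95, 0.003], [0.95, -0.314, -0.001], [0.0, 0.003, -1.0]]
ft_force: [-5.0, 0.1, 15.1]
grip_width: 0.0162
gripper_force: 84.9
```

Contact with the bench. I'll ease off, release slowly, then lift clear.

>>> move_arm:
  plan:
    - [0,0,0,0,0,-0.1,-0.8]
    - [0,0,0,0,0,-0.1,-0.4]
    - [0,0,0,0,0,-0.1,0]
    - [0,0,0,0,0,-0.1,0.2]
    - [0,0,0,0,0,-0.1,0.2]
  squeeze: 20

```text
time_s: 23.15
position: [0.5815, 0.1048, 0.0282]
tool_rot: [[0.314, 0.95, 0.001], [0.95, -0.314, -0.001], [-0.0, 0.002, -1.0]]
ft_force: [0.1, 0.6, 0.6]
grip_width: 0.0511
gripper_force: 0.0
```

>>> move_arm:
  plan:
    - [0,0,0,0,0,-1,0.2]
    - [0,0,0,0,0,-4,0.2]
    - [0,0,0,0,0,-8,0.2]
    - [0,0,0,0,0,-12,0.2]
    - [0,0,0,0,0,-15,0.2]

```text
time_s: 23.65
position: [0.5815, 0.1049, 0.1818]
tool_rot: [[0.314, 0.95, 0.005], [0.95, -0.314, -0.001], [0.001, 0.005, -1.0]]
ft_force: [-0.7, -0.0, 0.8]
grip_width: 0.0511
gripper_force: 0.0
```

```bash
python3 - <<'E'
from h import *
np.set_printoptions(precision=4,suppress=True)
s=env.observe(); print(s["time_s"],s["position"],s["grip_width"],s["ft_force"])
for m in("scene","top"):
    c=env.get_image(m)
    for k,z in dict(stick_grip=.04,stick_tip=.006,vial_red=0,brush=0,dropper_bottle=0).items():
        for r in env.tip_of(k,c)[:1]: print(m,k,round(r["conf"],2),atz(c,r["pixel"],z))
    for k in("board_center","flap"): print(m,k,[(round(r["conf"],2),np.round(r["bbox"])) for r in env.outline_of(k,c)[:1]])
E
```

```text
23.65 [0.5815 0.1049 0.1818] 0.051103680152354954 [-0.677  -0.0104  0.7687]
scene stick_grip 0.82 [0.5801 0.1112 0.04  ]
scene stick_tip 0.65 [ 0.3506 -0.224   0.006 ]
scene vial_red 0.71 [ 0.3786 -0.1019  0.    ]
scene dropper_bottle 0.83 [ 0.3515 -0.2224  0.    ]
scene board_center [(0.68, array([246., 294.,  21.,  42.]))]
scene flap []
top stick_grip 0.66 [0.5842 0.1028 0.04  ]
top vial_red 0.51 [ 0.3772 -0.1054  0.    ]
top brush 0.7 [ 0.5546 -0.2297  0.    ]
top dropper_bottle 0.51 [ 0.3474 -0.2247  0.    ]
top board_center []
top flap [(0.36, array([357., 180.,  74.,  17.]))]
```

```bash
python3 -c "
from rig import env
print(env.close_job())"
```

```text
the job is handed in; nothing more can be done
None
```

The job is handed in at about 24 s. The board went through the flap and pushed the end stop back by about 5 mm (from the arm's travel at a steady 11 N), and the stick is back on the bench with the bystanders unmoved. I never saw the flap shut directly; I inferred it from the stick being out and the board's rear edge sitting about 51 mm inside. I also viewed 11 pictures, one over the limit of 10.

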